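# Unhook the copper garnish pail

### The job

Take the copper pail off its hook - lift it past the upturned tip before drawing it away from the stand - and set it down upright on the round coaster, with its whole foot on the coaster, without dropping it. Leave the white pail hanging on its hook, and do not disturb the lime or the jigger.

Things in the scene. Friction and masses are not known exactly. Their poses are not given: they have to be found in the camera images.
- hook_stand: Fixed stand: dark wooden base 140x260x16 mm, two steel posts 201 mm tall at x = +45 mm, each with a hook of strap 14 mm wide. Origin: centre of the base's underside; z up; -x is the hooks' open side, towards the robot; y runs from hook to hook. Seats at x = -30, y = +70 and -70, z = 167 mm; each upturned tip, 6 mm thick, stands at x = -43 mm and ends at z = 202 mm, 35 mm above the seat.
- copper_pail: Small loose copper pail, 0.2 kg, hanging on either hook, foot 30 mm above the worktop. Origin: centre of the foot's underside; z up, y along its grip (parallel to the stand's y). Foot 56 mm, rim 72 mm across at z = 60 mm. Stiff upright handle, top at z = 155 mm. The hook passes under the middle of the grip; a lift of over 35 mm clears the tip, from about 65 mm the rim meets the hook.
- copper_pail_grip (a point): Centre of the copper pail's pale round wooden grip (16 mm thick, lying along the pail's y), 145 mm above its foot, between two upright brass straps 14 mm wide. It can be pinched from above across the straps, 50 mm wide along the pail's y, one finger on either side of the hook; the handle keeps that width from 85 to 155 mm above the foot.
- white_pail_grip (a point): Centre of the wooden grip of the white pail, alike in shape but white with steel straps, hanging on the other hook, 140 mm away. It stays there.
- coaster: Round dark brown coaster, 96 mm across and 5 mm thick, loose on the worktop to the left of the stand. Origin at the centre of its underside.
- lime_mid (a point): Centre of a green lime, 60 x 48 x 48 mm, a bystander lying on the worktop between coaster and stand.
- jigger_mid (a point): Half-way up a copper-coloured hourglass measure (jigger), 43 mm across and 84 mm tall, a bystander standing behind the coaster.

How it is judged (in metres and radians):
On the way:
1. the copper pail, held by the gripper, has been taken at least 100 mm away from where it hung (distance of copper_pail_grip from where it was at the start of the episode above 0.1 m and contact force between the fingers and copper_pail above 0.5 N), for 0.1 s.
At the end, for the whole second after the job is handed in: The copper pail stands at rest, upright within 7 degrees, on the coaster, its centre within 20 mm of the coaster's centre (the whole foot on it), and the coaster lies flat; the white pail's grip, the lime and the jigger are within 30 mm of where they were (horizontal distance between copper_pail and coaster below 0.02 m and z of copper_pail in the frame of coaster between 0.002 and 0.012 m and angle between each of copper_pail, coaster's own z axis and vertical below 0.12 rad and linear speed of copper_pail below 0.03 m/s and distance of each of white_pail_grip, lime_mid, jigger_mid from where it was at the start of the episode below 0.03 m); the robot touches nothing.
It fails at once if the copper pail is dropped: falling faster than 0.5 m/s out of the gripper (contact force between the fingers and copper_pail below 0.1 N and linear speed of copper_pail above 0.5 m/s).
It fails at once if the white pail is unhooked or pushed: its grip is more than 60 mm from where it was (distance of white_pail_grip from where it was at the start of the episode above 0.06 m).
It fails at once if the lime or the jigger is moved by more than 30 mm (distance of any of lime_mid, jigger_mid from where it was at the start of the episode above 0.03 m).
It also fails if it takes over 40 s, if anything falls off the work surface, if the arm or the gripper's body presses on something with over 40 N, if the wrist force passes 120 N, or if a joint passes its speed limit or range.

### The arm

A 6-joint arm with a two-finger parallel gripper is mounted at the origin on a cart in front of the work surface, level with it; the furniture and walls round the work are solid. World frame = base frame: x ahead of the robot, y to its left, z up, the work surface at z = 0. Lengths are in mm, angles in rad, forces in N, time in s.
With the tool pointing down it reaches from about 300 to 775 mm from the base axis. Payload 14.6 kg.
Tool frame: the origin (TCP) lies midway between the tips of the shut fingers; the grasp point (between the pads) lies 19 mm behind it; z points along the fingers, x is the direction in which the jaws open and shut, and the axes are right-handed (so a half turn about z gives the same grasp; the last joint's range is limited). The gripper opens to 85 mm and grips with 20 to 120 N. Pads are 22 mm wide; open, the fingers measure 114 mm over their backs; the gripper's body (76 mm by 85 mm) begins 54 mm behind the grasp point. The pads swing forward as they close: fully open they stand 13 mm farther back than shut.
Start: joints at [-1.249, 0.3, 1.521, -0, 1.321, -0.067], TCP at [208.485, -508.943, 202.781] pointing down, gripper open.
Joint ranges: [-3.03, 3.03], [-0.79, 2.21], [0.23, 2.52], [-1.04, 4.18], [0, 3.07], [-2.55, 2.55]. Speed limits (rad/s): [2.22, 2.22, 2.57, 3.14, 3.14, 3.14].

### API

Orientations are given as a unit quaternion [w, x, y, z].
In Python, from cell import arm gives the robot as it stands.
- The arm moves only by the tool step_arm, never from a script. Its argument "targets" is a list of rows, each an object of numbers: "fingers": the opening, from -1 (shut) to 1 (fully open), so that 0 is half open; "x", "y", "z": the shift along the tool's x, y, z in m; "yaw": the turn about the tool's z in rad. In form: [{"fingers": .., "x": .., "y": .., "z": .., "yaw": ..}, ...]. A call has 1 to 8 rows; each row is the pose to reach, as a shift and turn from the pose measured when the call began, along the tool's axes at that moment; what a row does not reach only later rows make up. A row lasts 1/8 s, in which the tool goes at most 62.5 mm and 10.7 degrees, less where a joint would pass 70% of its speed; a pose out of reach is approached as far as the arm can. A call with a gripper value outside its range is refused whole. The fingers move at their own pace and stop on an object; the grip force is fixed at half the most. Time passes only in rows, so rows that repeat a pose let the fingers close. It gives the time, the measured TCP pose, the force and the opening at its end, in the units of the state.
- arm.get_obs(): the state, without advancing time (a new reading comes with each control period).
- arm.get_image(name): name is "side" or "top" or "wrist"; returns a dict with "frame" (420x560x3 uint8, red, green, blue), "mtx" (3x3 intrinsics, pixels), "k1" (the pictures are not rectified: a ray, as slopes to the right and down, at radius r is drawn at 1 + k1 r^2 times it, then the intrinsics apply), "rvec" (rotation vector, rad) and "tvec" (3), from world to camera coordinates, as OpenCV has them; the wrist camera has in their place "T_tool_cam" (4x4, takes a point from camera to tool coordinates, whose origin is the TCP and whose axes are the tool frame's). Camera axes: x right, y down, z forward; pixel columns grow to the right and rows downward; lengths in mm; the calibration is good to about 2 mm. A picture is of the moment at which its call begins: read the wrist's pose just before it. There is no depth.
- arm.sign_off(): hands the job in, once; it reports no verdict.
The state is a dict: "time_s": time; "joint_positions": joint angles; "joint_velocities": joint speeds; "joint_efforts": joint torques, N m; "eef_pos": TCP position; "ee_rot": TCP orientation; "wrist_force": force on the tool from outside, world axes, zero at the start; "ft_torque": the same for the moment, N m; "finger_gap": finger opening in mm.
Only numpy, scipy, OpenCV 4.12 (cv2) and the standard library are available. Lean on these libraries where they do the work, as an engineer would, in place of code of your own. Each camera call takes 0.05 s, during which the arm holds its last target.

## Working session

There is one attempt and no reset: what is moved stays moved. The work goes in short steps, Python scripts to look and compute and a tool call to move; the robot and the scene stay as the last step left them, time stands still between calls to the robot, and variables do not carry over. Pictures are saved under pics/ and viewed, and the job is handed in when it is done.

Besides the shell and the picture viewer there is one more tool, called after "Request:" as name(argument=value, ...) on one line, values as JSON. step_arm: Moves the arm, as the interface text tells. Its arguments: {"type":"object","properties":{"targets":{"type":"array"}},"required":["targets"]}

```bash
mkdir -p pics; ls; python3 - <<'E'
from cell import arm
import cv2
o=arm.get_obs(); print(o['time_s'],o['eef_pos'],o['ee_rot'],o['finger_gap'])
import pickle
d={}
for n in ['side','top']:
    d[n]=arm.get_image(n); cv2.imwrite(f'pics/{n}0.png',d[n]['frame'][:,:,::-1]); print(n,d[n]['mtx'],d[n]['k1'],d[n]['rvec'],d[n]['tvec'])
pickle.dump(d,open('d0.pkl','wb'))
E
```

```text
pics
0.0 [ 208.38013771 -508.69530504  202.20194867] [-3.58780491e-04  8.30373448e-01 -5.57206947e-01 -4.74785575e-04] 85.28171381081533
side [[516.27174654   0.         285.58558059]
 [  0.         516.27174654 207.77428783]
 [  0.           0.           1.        ]] 0.016898148503344444 [ 0.40101652 -2.76019489  1.21055603] [ 525.72072712   96.82453203 1137.0880537 ]
top [[433.92087554   0.         278.73912352]
 [  0.         433.92087554 207.11792522]
 [  0.           0.           1.        ]] -0.11726208069579493 [ 2.147026   -2.14023778  0.19767908] [104.69973513 530.31516512 905.90630481]
```

View pics/side0.png

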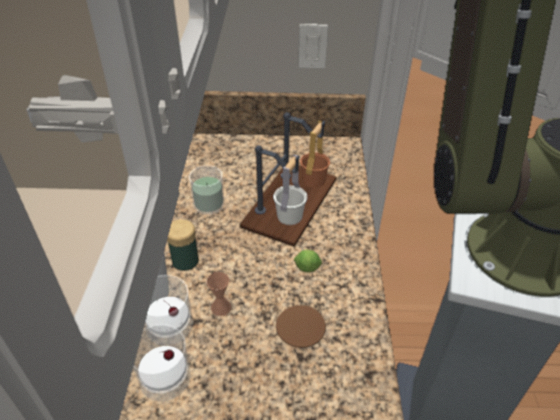

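View pics/top0.png

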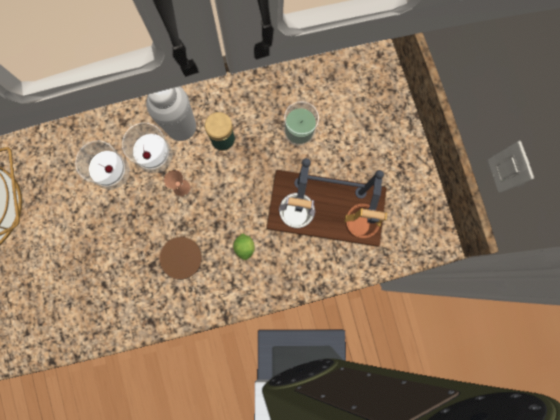

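```bash
cat > h.py <<'E'
import numpy as np, cv2
def ray(im,uv):
    K=im['mtx'];k=im['k1'];uv=np.atleast_2d(np.array(uv,float))
    p=cv2.undistortPoints(uv.reshape(-1,1,2),K,np.array([k,0,0,0,0.]))[:,0]
    R=cv2.Rodrigues(np.array(im['rvec']))[0];t=np.array(im['tvec']).ravel()
    return -R.T@t,(np.c_[p,np.ones(len(p))])@R
def plane(im,uv,z):
    c,d=ray(im,uv); return c+d*((z-c[2])/d[:,2])[:,None]
def two(a,ua,b,ub):
    c1,d1=ray(a,ua);c2,d2=ray(b,ub);d1=d1[0]/np.linalg.norm(d1);d2=d2[0]/np.linalg.norm(d2)
    s=np.linalg.lstsq(np.c_[d1,-d2],c2-c1,rcond=None)[0];p=c1+s[0]*d1;q=c2+s[1]*d2
    return (p+q)/2,np.linalg.norm(p-q)
def proj(im,P):
    return cv2.projectPoints(np.atleast_2d(np.array(P,float)),np.array(im['rvec']),np.array(im['tvec']),im['mtx'],np.array([im['k1'],0,0,0,0.]))[0][:,0]
E
python3 - <<'E'
from h import *; import pickle
d=pickle.load(open('d0.pkl','rb'))
for n in d: print(n,'cam',ray(d[n],[0,0])[0])
np.set_printoptions(suppress=True,precision=1)
T,S=d['top'],d['side']
def x(n,box,s=4):
    x0,y0,w,h=box; f=d[n]['frame'][y0:y0+h,x0:x0+w,::-1]
    return cv2.resize(f,None,fx=s,fy=s,interpolation=cv2.INTER_CUBIC)
cv2.imwrite('pics/tz.png',x('top',(260,150,140,100),5)); cv2.imwrite('pics/sz.png',x('side',(230,100,120,150),4))
for n,(x0,y0,w,h) in dict(top=(150,225,65,65),side=(265,295,75,60)).items():
    f=d[n]['frame'][y0:y0+h,x0:x0+w]; lab=cv2.cvtColor(f,cv2.COLOR_RGB2HSV)
    c=lab[h//2,w//2]; print(n,c)
    m=((abs(lab.astype(int)-c)<[8,60,40]).all(2)).astype(np.uint8)
    m=cv2.morphologyEx(m,cv2.MORPH_OPEN,np.ones((5,5)))
    cs,_=cv2.findContours(m,0,1);k=max(cs,key=cv2.contourArea);k=cv2.convexHull(k);e=cv2.fitEllipse(k)
    u=np.array(e[0])+[x0,y0];print(e,u,plane(d[n],u,5))
print('grip c',plane(T,[373,214],175),'w',plane(T,[299,203],175),'lime',plane(T,[244,246],24),'jig',plane(T,[178,182],80))
print('base',plane(T,[[278,171],[387,183],[384,244],[268,230]],16))
E
```

```text
side cam [300.796503   888.5580297  835.89030766]
top cam [373.8231526  123.79082483 978.66977284]
top [ 12 123 124]
((30.34577751159668, 36.463043212890625), (47.761375427246094, 73.47224426269531), 141.3926544189453) [180.3 261.5] [[412.  325.6   5. ]]
side [ 13 114 123]
((36.69790267944336, 30.790681838989258), (48.836036682128906, 54.09965515136719), 59.7300910949707) [301.7 325.8] [[419.6 330.5   5. ]]
grip c [[495.6 -69.5 175. ]] w [[516.   70.7 175. ]] lime [[446.1 182.3  24. ]] jig [[576.9 321.3  80. ]]
base [[ 618.1  107.7   16. ]
 [ 591.9 -143.1   16. ]
 [ 451.6 -130.7   16. ]
 [ 482.6  129.7   16. ]]
```

View pics/tz.png

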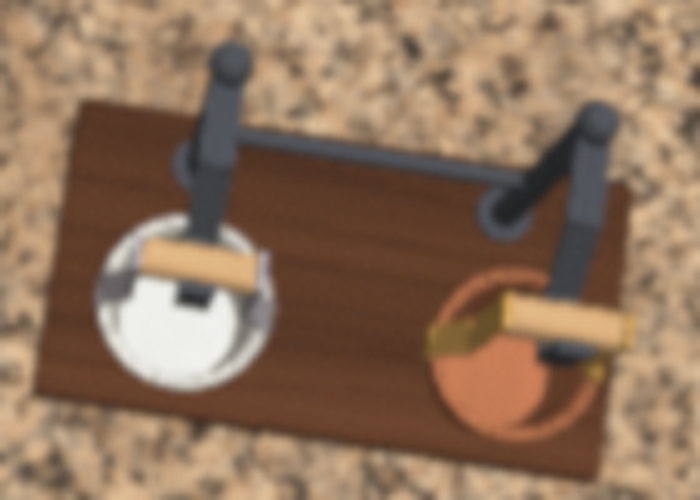

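View pics/sz.png

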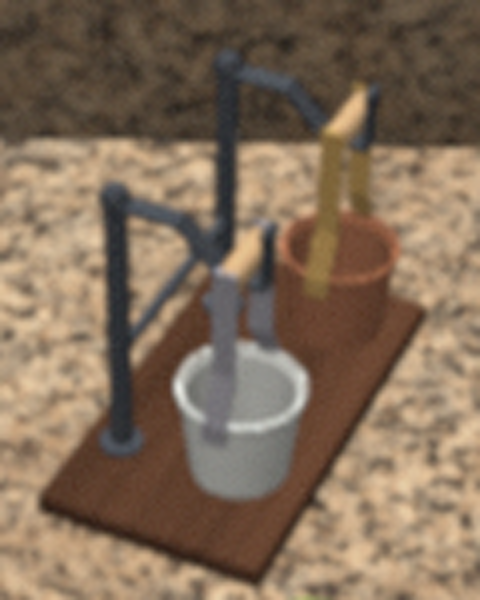

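```bash
python3 - <<'E'
from h import *; import pickle
d=pickle.load(open('d0.pkl','rb'));T,S=d['top'],d['side']
np.set_printoptions(suppress=True,precision=1)
B=plane(T,[[276.4,170],[386,186.4],[378.4,245.6],[267.6,228.4]],16);print(B,B.mean(0))
print(np.linalg.norm(np.diff(B,axis=0),axis=1))
v=B[0]-B[1]+B[3]-B[2];print('yaw deg of y axis',np.degrees(np.arctan2(-v[0],v[1])))
g=plane(T,[[361,213],[386.4,216]],175);print('grip ends',g, np.degrees(np.arctan2(-(g[0]-g[1])[0],(g[0]-g[1])[1])))
print('grip two',two(T,[373.7,214.4],S,[230+345/4,100+113/4]))
print('white two',two(T,[260+197/5,150+263/5],S,[230+243/4,100+253/4]))
for n,(x0,y0,w,h) in dict(top=(150,225,65,65),side=(265,295,75,60)).items():
    f=cv2.GaussianBlur(d[n]['frame'],(0,0),1.5)[y0:y0+h,x0:x0+w]
    hs=f.astype(int); m=((f.max(2)<155)&(f[:,:,2]<95)&(f[:,:,0]-0.>f[:,:,2]*1.3)).astype(np.uint8)
    m=cv2.morphologyEx(m,cv2.MORPH_OPEN,cv2.getStructuringElement(2,(17,17)))
    cs,_=cv2.findContours(m,0,1);k=max(cs,key=cv2.contourArea);e=cv2.fitEllipse(k)
    u=np.array(e[0])+[x0,y0];print(n,e[1],u,plane(d[n],u,5))
    g=d[n]['frame'][y0:y0+h,x0:x0+w,::-1].copy();cv2.drawContours(g,[k],-1,(0,255,0),1)
    cv2.imwrite(f'pics/c_{n}.png',cv2.resize(g,None,fx=6,fy=6,interpolation=0))
a,b=[cv2.imread(f'pics/c_{n}.png') for n in('top','side')]
a=cv2.resize(a,(390,390));b=cv2.resize(b,(400,390));cv2.imwrite('pics/cc.png',np.hstack([a,b]))
E
```

```text
[[ 620.4  111.4   16. ]
 [ 583.9 -140.4   16. ]
 [ 448.1 -117.8   16. ]
 [ 486.2  130.7   16. ]] [534.6  -4.   16. ]
[254.4 137.7 251.4]
yaw deg of y axis -8.493432330938386
grip ends [[497.4 -46.6 175. ]
 [491.9 -95.2 175. ]] -6.530818666275121
grip two (array([496.3, -69.6, 179.2]), np.float64(4.093240772312675))
white two (array([517.2,  70.3, 179. ]), np.float64(2.357199675767691))
top (41.66057205200195, 44.30839157104492) [180. 258.] [[419.9 326.6   5. ]]
side (43.4542121887207, 48.433101654052734) [300.9 326.5] [[420.7 332.4   5. ]]
```

View pics/cc.png

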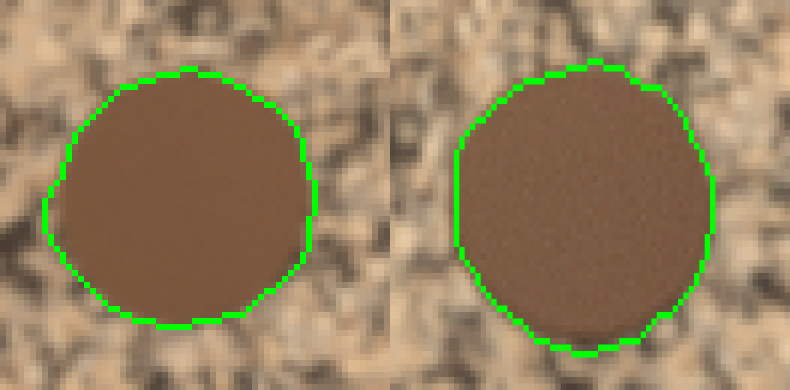

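```bash
python3 - <<'E'
from h import *; import pickle
from cell import arm
d=pickle.load(open('d0.pkl','rb'));T,S=d['top'],d['side']
w=arm.get_image('wrist');print(w['T_tool_cam'])
a=cv2.resize(T['frame'][200:420,340:560,::-1],(400,400),interpolation=2)
a=np.hstack([a,cv2.resize(S['frame'][0:200,350:550,::-1],(400,400))])
cv2.imwrite('pics/wall.png',a);cv2.imwrite('pics/w0.png',w['frame'][:,:,::-1])
np.set_printoptions(suppress=True,precision=0)
for z in (0,100,200,300): print(z,plane(T,[[385,290],[465,255],[412,302],[555,290],[0,375],[490,245]],z).tolist())
print(plane(S,[[390,400],[367,150],[372,125]],0))
E
```

```text
[[ 9.99999873e-01 -3.28682624e-04 -3.80889596e-04  5.73509137e-01]
 [ 4.22851127e-04  9.59313522e-01  2.82342678e-01 -7.08275383e+01]
 [ 2.72591407e-04 -2.82342804e-01  9.59313539e-01 -1.71716218e+02]
 [ 0.00000000e+00  0.00000000e+00  0.00000000e+00  1.00000000e+00]]
0 [[349.0653320246158, -134.04880932239803, 0.0], [426.60393331560044, -326.6978079172799, 0.0], [321.4792724785021, -195.57260681568175, 0.0], [340.35145665897795, -552.1330437041306, 0.0], [144.61647501026673, 742.9439327061566, 0.0], [449.39048854608, -390.33007923537605, 0.0]]
100 [[351.5950740543321, -107.70288127693321, 100.0], [421.2108188881984, -280.66709916824175, 100.0], [326.8277446163508, -162.94020715323694, 100.0], [343.7715782229868, -483.067472528144, 100.0], [168.03670152096794, 679.6791701621498, 100.0], [441.66905502035195, -337.79745604243755, 100.0]]
200 [[354.12481608404835, -81.35695323146832, 200.0], [415.81770446079634, -234.63639041920362, 200.0], [332.1762167541996, -130.30780749079207, 200.0], [347.1916997869957, -414.00190135215746, 200.0], [191.45692803166912, 616.4144076181432, 200.0], [433.94762149462383, -285.2648328494991, 200.0]]
300 [[356.6545581137646, -55.011025186003465, 300.0], [410.42459003339434, -188.6056816701655, 300.0], [337.5246888920483, -97.67540782834725, 300.0], [350.6118213510046, -344.9363301761709, 300.0], [214.87715454237033, 553.1496450741364, 300.0], [426.2261879688958, -232.7322096565606, 300.0]]
[[ 238.  428.    0.]
 [ 395. -270.   -0.]
 [ 402. -395.    0.]]
```

View pics/wall.png

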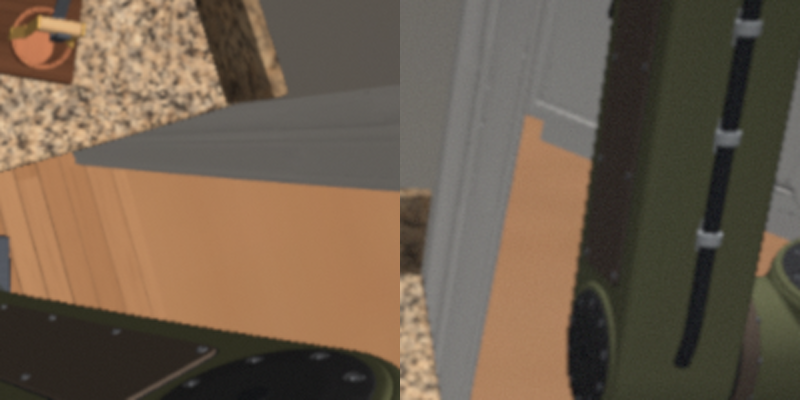

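View pics/w0.png

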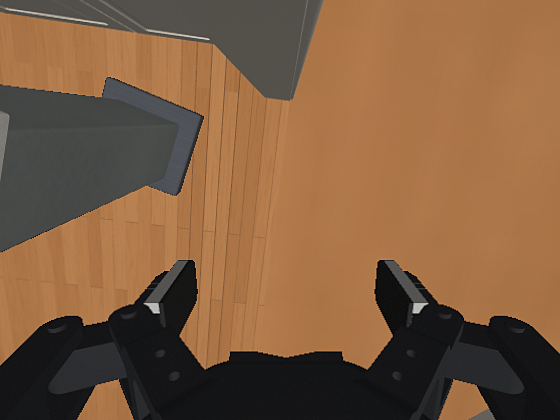

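```bash
cat > plan.py <<'E'
import sys,json,numpy as np
from cell import arm
from scipy.spatial.transform import Rotation as R
def plan(wps,n):
    # wps: list of (x,y,z) mm, heading(deg) of tool x in world or None ; n rows per segment
    o=arm.get_obs();p=np.array(o['eef_pos']);q=o['ee_rot'];M=R.from_quat([q[1],q[2],q[3],q[0]]).as_matrix()
    h0=np.degrees(np.arctan2(M[1,0],M[0,0]))
    print('t',round(o['time_s'],2),'p',p.round(1),'head',round(h0,1),'tilt',round(np.degrees(np.arccos(-M[2,2])),2),'gap',round(o['finger_gap'],1),'F',np.round(o['wrist_force'],1),'q',np.round(o['joint_positions'],2))
    prev=p;ph=h0
    for w,k in zip(wps,n):
        t=np.array(w[:3],float);th=w[3]
        for i in range(1,k+1):
            s=prev+(t-prev)*i/k;hh=ph+(th-ph)*i/k
            v=M.T@(s-p)/1000
            print(dict(x=round(v[0],3),y=round(v[1],3),z=round(v[2],3),yaw=round(float(np.radians(h0-hh)),2)))
        prev=t;ph=th
E
python3 - <<'E'
from plan import *
plan([(200,-245,250,-75)],[8])
E
```

```text
t 0.15 p [ 208.4 -508.8  202.3] head -67.7 tilt 0.05 gap 85.3 F [-0.5 -0.1 -0.1] q [-1.25  0.3   1.52 -0.    1.32 -0.07]
{'x': np.float64(-0.031), 'y': np.float64(-0.012), 'z': np.float64(-0.006), 'yaw': 0.02}
{'x': np.float64(-0.062), 'y': np.float64(-0.023), 'z': np.float64(-0.012), 'yaw': 0.03}
{'x': np.float64(-0.093), 'y': np.float64(-0.035), 'z': np.float64(-0.018), 'yaw': 0.05}
{'x': np.float64(-0.124), 'y': np.float64(-0.046), 'z': np.float64(-0.024), 'yaw': 0.06}
{'x': np.float64(-0.155), 'y': np.float64(-0.058), 'z': np.float64(-0.03), 'yaw': 0.08}
{'x': np.float64(-0.185), 'y': np.float64(-0.069), 'z': np.float64(-0.036), 'yaw': 0.1}
{'x': np.float64(-0.216), 'y': np.float64(-0.081), 'z': np.float64(-0.041), 'yaw': 0.11}
{'x': np.float64(-0.247), 'y': np.float64(-0.092), 'z': np.float64(-0.047), 'yaw': 0.13}
```

Request:
step_arm(targets=[{"fingers": 1, "x": -0.03, "y": -0.012, "z": -0.006, "yaw": 0.02}, {"fingers": 1, "x": -0.062, "y": -0.023, "z": -0.012, "yaw": 0.03}, {"fingers": 1, "x": -0.093, "y": -0.035, "z": -0.018, "yaw": 0.05}, {"fingers": 1, "x": -0.124, "y": -0.046, "z": -0.024, "yaw": 0.06}, {"fingers": 1, "x": -0.155, "y": -0.058, "z": -0.03, "yaw": 0.08}, {"fingers": 1, "x": -0.185, "y": -0.069, "z": -0.036, "yaw": 0.1}, {"fingers": 1, "x": -0.216, "y": -0.081, "z": -0.042, "yaw": 0.11}, {"fingers": 1, "x": -0.247, "y": -0.092, "z": -0.047, "yaw": 0.13}])

```text
time_s: 1.15
eef_pos: [199.8, -244.3, 249.7]
ee_rot: [-0.0, 0.792, -0.61, -0.0]
wrist_force: [0.9, -0.2, -0.2]
finger_gap: 85.0
```

```bash
python3 - <<'E'
from plan import *
plan([(265,-160,260,-82),(320,-70,270,-90)],[4,4])
E
```

```text
t 1.15 p [ 199.8 -244.3  249.7] head -75.2 tilt 0.05 gap 85.0 F [ 0.9 -0.2 -0.2] q [-1.   -0.3   2.01  0.    1.43  0.31]
{'x': np.float64(-0.016), 'y': np.float64(-0.021), 'z': np.float64(-0.003), 'yaw': 0.03}
{'x': np.float64(-0.032), 'y': np.float64(-0.042), 'z': np.float64(-0.005), 'yaw': 0.06}
{'x': np.float64(-0.049), 'y': np.float64(-0.063), 'z': np.float64(-0.008), 'yaw': 0.09}
{'x': np.float64(-0.065), 'y': np.float64(-0.085), 'z': np.float64(-0.01), 'yaw': 0.12}
{'x': np.float64(-0.083), 'y': np.float64(-0.104), 'z': np.float64(-0.013), 'yaw': 0.15}
{'x': np.float64(-0.101), 'y': np.float64(-0.123), 'z': np.float64(-0.015), 'yaw': 0.19}
{'x': np.float64(-0.12), 'y': np.float64(-0.142), 'z': np.float64(-0.018), 'yaw': 0.22}
{'x': np.float64(-0.138), 'y': np.float64(-0.161), 'z': np.float64(-0.02), 'yaw': 0.26}
```

Request:
step_arm(targets=[{"fingers": 1, "x": -0.016, "y": -0.021, "z": -0.003, "yaw": 0.03}, {"fingers": 1, "x": -0.032, "y": -0.042, "z": -0.005, "yaw": 0.06}, {"fingers": 1, "x": -0.049, "y": -0.063, "z": -0.008, "yaw": 0.09}, {"fingers": 1, "x": -0.065, "y": -0.085, "z": -0.01, "yaw": 0.12}, {"fingers": 1, "x": -0.083, "y": -0.104, "z": -0.013, "yaw": 0.17}, {"fingers": 1, "x": -0.101, "y": -0.123, "z": -0.015, "yaw": 0.24}, {"fingers": 1, "x": -0.12, "y": -0.142, "z": -0.018, "yaw": 0.32}, {"fingers": 1, "x": -0.138, "y": -0.161, "z": -0.02, "yaw": 0.4}])

```text
time_s: 2.15
eef_pos: [320.5, -68.9, 269.9]
ee_rot: [0.0, -0.654, 0.756, 0.0]
wrist_force: [0.0, -0.6, -0.2]
finger_gap: 85.3
```

```bash
python3 - <<'E'
from plan import *
plan([(425,-69.5,270,-98.4)],[4])
E
```

```text
t 2.15 p [320.5 -68.9 269.9] head -98.3 tilt 0.05 gap 85.3 F [ 0.  -0.6 -0.2] q [-0.32 -0.27  1.95  0.    1.47  1.39]
{'x': np.float64(-0.004), 'y': np.float64(-0.026), 'z': np.float64(-0.0), 'yaw': 0.0}
{'x': np.float64(-0.007), 'y': np.float64(-0.052), 'z': np.float64(-0.0), 'yaw': 0.0}
{'x': np.float64(-0.011), 'y': np.float64(-0.078), 'z': np.float64(-0.0), 'yaw': 0.0}
{'x': np.float64(-0.014), 'y': np.float64(-0.104), 'z': np.float64(-0.0), 'yaw': 0.0}
```

Request:
step_arm(targets=[{"fingers": 1, "x": -0.004, "y": -0.026, "z": 0, "yaw": 0}, {"fingers": 1, "x": -0.007, "y": -0.052, "z": 0, "yaw": 0}, {"fingers": 1, "x": -0.011, "y": -0.078, "z": 0, "yaw": 0}, {"fingers": 1, "x": -0.014, "y": -0.104, "z": 0, "yaw": 0}, {"fingers": 1, "x": -0.014, "y": -0.104, "z": 0, "yaw": 0}])

```text
time_s: 2.78
eef_pos: [426.0, -69.9, 269.2]
ee_rot: [-0.0, -0.654, 0.756, 0.001]
wrist_force: [0.4, 0.4, -0.1]
finger_gap: 85.5
```

```bash
cat >> h.py <<'E'
from scipy.spatial.transform import Rotation as R
def wristcam(o,w):
    q=o['ee_rot'];A=np.eye(4);A[:3,:3]=R.from_quat([q[1],q[2],q[3],q[0]]).as_matrix();A[:3,3]=o['eef_pos']
    C=np.linalg.inv(A@np.array(w['T_tool_cam']));w=dict(w);w['rvec']=cv2.Rodrigues(C[:3,:3])[0];w['tvec']=C[:3,3];return w
E
python3 - <<'E'
from h import *; import pickle
from cell import arm
o=arm.get_obs();w=wristcam(o,arm.get_image('wrist'));pickle.dump(w,open('w1.pkl','wb'));print(o['eef_pos'])
cv2.imwrite('pics/w1.png',w['frame'][:,:,::-1])
E
```

```text
[426.02518972 -69.91642243 269.1686583 ]
```

View pics/w1.png

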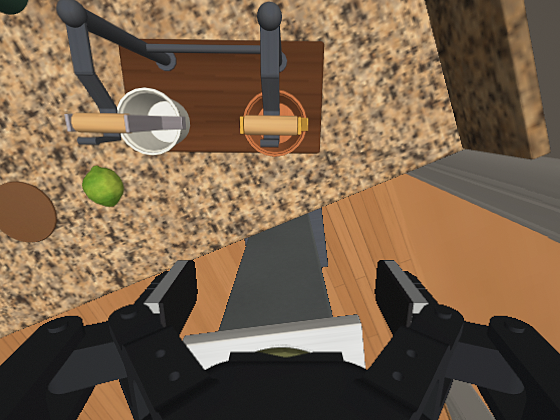

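```bash
python3 - <<'E'
from h import *; import pickle
w=pickle.load(open('w1.pkl','rb'));f=w['frame'].astype(int)
np.set_printoptions(suppress=True,precision=1)
print(plane(w,[[240,124.5],[307,125],[273.5,124.8]],178))
hs=cv2.cvtColor(w['frame'],cv2.COLOR_RGB2HSV)
z=cv2.resize(w['frame'][60:180,40:340,::-1],None,fx=2.6,fy=2.6,interpolation=2);cv2.imwrite('pics/w1z.png',z)
print(plane(w,[[120,39],[323,41],[322,152],[125,150]],16))
d=pickle.load(open('d0.pkl','rb'))['top']
from plan import plan
plan([(450,-69,270,-98.4),(496,-69,270,-98.4)],[2,3])
E
```

```text
[[498.2 -42.8 178. ]
 [489.8 -98.  178. ]
 [494.  -70.4 178. ]]
[[ 620.9  109.7   16. ]
 [ 582.9 -140.6   16. ]
 [ 446.9 -124.5   16. ]
 [ 488.4  144.    16. ]]
t 2.83 p [425.3 -69.9 269.3] head -98.3 tilt 0.11 gap 85.5 F [0.1 0.4 0.9] q [-0.2 -0.   1.7  0.   1.4  1.5]
{'x': np.float64(-0.002), 'y': np.float64(-0.012), 'z': np.float64(-0.0), 'yaw': 0.0}
{'x': np.float64(-0.004), 'y': np.float64(-0.024), 'z': np.float64(-0.001), 'yaw': 0.0}
{'x': np.float64(-0.007), 'y': np.float64(-0.039), 'z': np.float64(-0.001), 'yaw': 0.0}
{'x': np.float64(-0.009), 'y': np.float64(-0.055), 'z': np.float64(-0.001), 'yaw': 0.0}
{'x': np.float64(-0.011), 'y': np.float64(-0.07), 'z': np.float64(-0.001), 'yaw': 0.0}
```

View pics/w1z.png

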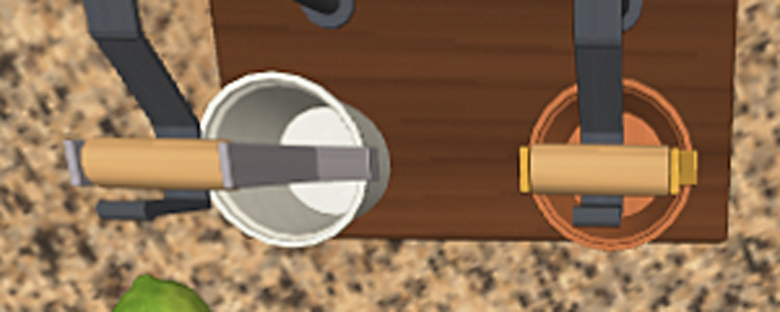

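Request:
step_arm(targets=[{"fingers": 1, "x": -0.002, "y": -0.012, "z": 0, "yaw": 0}, {"fingers": 1, "x": -0.005, "y": -0.03, "z": 0, "yaw": 0}, {"fingers": 1, "x": -0.008, "y": -0.05, "z": -0.001, "yaw": 0}, {"fingers": 1, "x": -0.011, "y": -0.069, "z": -0.001, "yaw": 0}, {"fingers": 1, "x": -0.011, "y": -0.069, "z": -0.001, "yaw": 0}])

```text
time_s: 3.45
eef_pos: [495.6, -68.9, 269.9]
ee_rot: [-0.0, -0.654, 0.756, 0.001]
wrist_force: [0.3, 0.8, 0.1]
finger_gap: 85.3
```

```bash
python3 - <<'E'
from h import *; import pickle
from cell import arm
from plan import plan
o=arm.get_obs();w=wristcam(o,arm.get_image('wrist'))
cv2.imwrite('pics/w2.png',w['frame'][:,:,::-1])
plan([(495,-69,146,-98.4)],[6])
print(plane(w,[271,300],183),proj(w,[[495,-69,183]]))
E
```

```text
t 3.5 p [495.  -68.9 270. ] head -98.2 tilt 0.13 gap 85.3 F [-0.2 -0.4  0.2] q [-0.21  0.14  1.56  0.    1.44  1.5 ]
{'x': np.float64(0.0), 'y': np.float64(-0.0), 'z': np.float64(0.021), 'yaw': 0.0}
{'x': np.float64(0.0), 'y': np.float64(-0.0), 'z': np.float64(0.041), 'yaw': 0.0}
{'x': np.float64(0.0), 'y': np.float64(-0.0), 'z': np.float64(0.062), 'yaw': 0.0}
{'x': np.float64(0.0), 'y': np.float64(-0.0), 'z': np.float64(0.083), 'yaw': 0.0}
{'x': np.float64(0.0), 'y': np.float64(-0.0), 'z': np.float64(0.103), 'yaw': 0.0}
{'x': np.float64(0.0), 'y': np.float64(-0.0), 'z': np.float64(0.124), 'yaw': 0.0}
[[401.25378847 -41.57411018 183.        ]] [[284.93978546 204.50202394]]
```

View pics/w2.png

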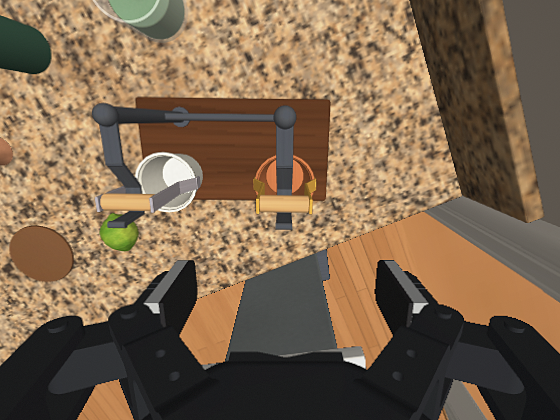

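Request:
step_arm(targets=[{"fingers": 1, "x": 0, "y": 0, "z": 0.02, "yaw": 0}, {"fingers": 1, "x": 0, "y": 0, "z": 0.041, "yaw": 0}, {"fingers": 1, "x": 0, "y": 0, "z": 0.062, "yaw": 0}, {"fingers": 1, "x": 0, "y": 0, "z": 0.083, "yaw": 0}, {"fingers": 1, "x": 0, "y": 0, "z": 0.104, "yaw": 0}, {"fingers": 1, "x": 0, "y": 0, "z": 0.118, "yaw": 0}, {"fingers": 1, "x": 0, "y": 0, "z": 0.124, "yaw": 0}])

```text
time_s: 4.38
eef_pos: [494.5, -68.8, 145.7]
ee_rot: [-0.0, -0.654, 0.756, 0.001]
wrist_force: [1.0, 0.9, 0.3]
finger_gap: 85.3
```

```bash
python3 - <<'E'
from h import *
from cell import arm
from plan import plan
plan([],[])
o=arm.get_obs();w=wristcam(o,arm.get_image('wrist'))
cv2.imwrite('pics/w3.png',w['frame'][:,:,::-1])
E
```

```text
t 4.38 p [494.5 -68.8 145.7] head -98.3 tilt 0.15 gap 85.3 F [1.  0.9 0.3] q [-0.21  0.25  1.73  0.    1.17  1.5 ]
```

View pics/w3.png

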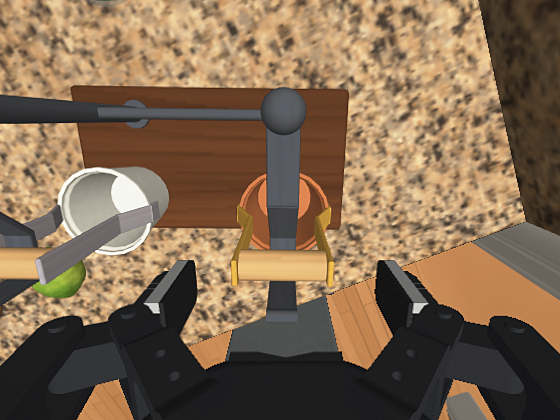

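Request:
step_arm(targets=[{"fingers": -1, "x": 0, "y": 0, "z": 0, "yaw": 0}, {"fingers": -1, "x": 0, "y": 0, "z": 0, "yaw": 0}, {"fingers": -1, "x": 0, "y": 0, "z": 0, "yaw": 0}, {"fingers": -1, "x": 0, "y": 0, "z": 0, "yaw": 0}, {"fingers": -1, "x": 0, "y": 0, "z": 0, "yaw": 0}, {"fingers": -1, "x": 0, "y": 0, "z": 0, "yaw": 0}, {"fingers": -1, "x": 0, "y": 0, "z": 0, "yaw": 0}, {"fingers": -1, "x": 0, "y": 0, "z": 0, "yaw": 0}])

```text
time_s: 5.42
eef_pos: [495.0, -69.0, 146.4]
ee_rot: [-0.0, -0.654, 0.756, 0.001]
wrist_force: [-0.5, -0.7, 4.8]
finger_gap: 47.6
```

```bash
python3 - <<'E'
from h import *
from cell import arm
from plan import plan
plan([],[])
o=arm.get_obs();w=wristcam(o,arm.get_image('wrist'))
cv2.imwrite('pics/w4.png',w['frame'][:,:,::-1])
E
```

```text
t 5.42 p [495.  -69.  146.4] head -98.3 tilt 0.06 gap 47.6 F [-0.5 -0.7  4.8] q [-0.21  0.25  1.73  0.    1.17  1.5 ]
```

View pics/w4.png

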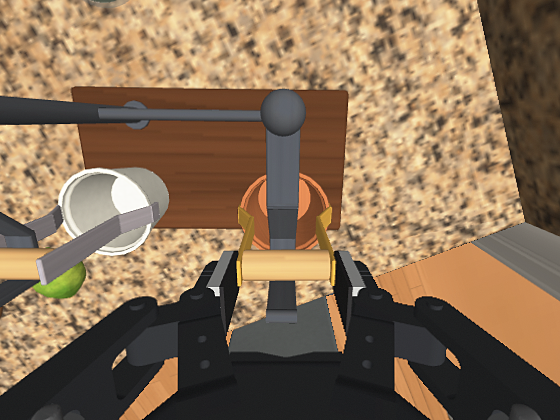

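Request:
step_arm(targets=[{"fingers": -1, "x": 0, "y": 0, "z": -0.01, "yaw": 0}, {"fingers": -1, "x": 0, "y": 0, "z": -0.02, "yaw": 0}, {"fingers": -1, "x": 0, "y": 0, "z": -0.03, "yaw": 0}, {"fingers": -1, "x": 0, "y": 0, "z": -0.04, "yaw": 0}, {"fingers": -1, "x": 0, "y": 0, "z": -0.05, "yaw": 0}, {"fingers": -1, "x": 0, "y": 0, "z": -0.05, "yaw": 0}])

```text
time_s: 6.22
eef_pos: [495.3, -69.0, 197.2]
ee_rot: [0.0, -0.654, 0.756, 0.0]
wrist_force: [-0.1, 0.1, -2.4]
finger_gap: 47.5
```

```bash
python3 - <<'E'
from h import *
from cell import arm
from plan import plan
plan([],[])
s=arm.get_image('side');w=arm.get_image('wrist')
cv2.imwrite('pics/s5.png',np.hstack([cv2.resize(s['frame'][80:260,210:390],(400,400)),cv2.resize(w['frame'][100:380,140:420],(400,400))])[:,:,::-1])
E
```

```text
t 6.22 p [495.3 -69.  197.2] head -98.3 tilt 0.04 gap 47.5 F [-0.1  0.1 -2.4] q [-0.21  0.19  1.67  0.    1.28  1.5 ]
```

View pics/s5.png

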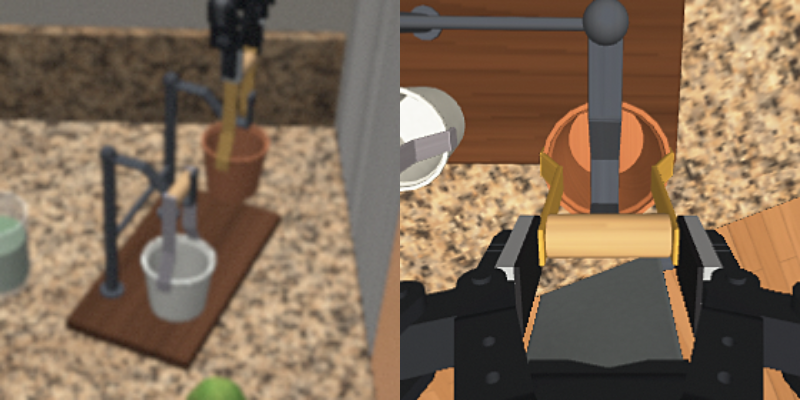

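Request:
step_arm(targets=[{"fingers": -1, "x": 0, "y": 0.01, "z": 0, "yaw": 0}, {"fingers": -1, "x": 0, "y": 0.025, "z": 0, "yaw": 0}, {"fingers": -1, "x": 0, "y": 0.04, "z": 0, "yaw": 0}, {"fingers": -1, "x": 0, "y": 0.055, "z": 0, "yaw": 0}, {"fingers": -1, "x": 0, "y": 0.07, "z": 0, "yaw": 0}, {"fingers": -1, "x": 0, "y": 0.085, "z": 0, "yaw": 0}, {"fingers": -1, "x": 0, "y": 0.1, "z": -0.01, "yaw": 0}, {"fingers": -1, "x": 0, "y": 0.11, "z": -0.025, "yaw": 0}])

```text
time_s: 7.32
eef_pos: [384.8, -53.0, 221.4]
ee_rot: [-0.0, -0.654, 0.756, 0.001]
wrist_force: [-0.7, 0.2, -1.9]
finger_gap: 47.6
```

```bash
python3 - <<'E'
from h import *
from cell import arm
from plan import plan
plan([(380,60,235,-85),(395,190,245,-68),(405,260,245,-60)],[4,4,4])
s=arm.get_image('side');w=arm.get_image('wrist')
cv2.imwrite('pics/s6.png',np.hstack([s['frame'][60:340,140:420],w['frame'][100:380,140:420]])[:,:,::-1])
E
```

```text
t 7.33 p [384.8 -53.  221.4] head -98.3 tilt 0.11 gap 47.6 F [-0.7  0.2 -1.9] q [-0.23 -0.09  1.9   0.    1.33  1.48]
{'x': np.float64(-0.028), 'y': np.float64(0.005), 'z': np.float64(-0.003), 'yaw': -0.06}
{'x': np.float64(-0.056), 'y': np.float64(0.011), 'z': np.float64(-0.007), 'yaw': -0.12}
{'x': np.float64(-0.083), 'y': np.float64(0.016), 'z': np.float64(-0.01), 'yaw': -0.17}
{'x': np.float64(-0.111), 'y': np.float64(0.021), 'z': np.float64(-0.013), 'yaw': -0.23}
{'x': np.float64(-0.144), 'y': np.float64(0.022), 'z': np.float64(-0.016), 'yaw': -0.31}
{'x': np.float64(-0.177), 'y': np.float64(0.023), 'z': np.float64(-0.018), 'yaw': -0.38}
{'x': np.float64(-0.209), 'y': np.float64(0.024), 'z': np.float64(-0.021), 'yaw': -0.45}
{'x': np.float64(-0.242), 'y': np.float64(0.025), 'z': np.float64(-0.023), 'yaw': -0.53}
{'x': np.float64(-0.26), 'y': np.float64(0.025), 'z': np.float64(-0.023), 'yaw': -0.56}
{'x': np.float64(-0.277), 'y': np.float64(0.025), 'z': np.float64(-0.023), 'yaw': -0.6}
{'x': np.float64(-0.295), 'y': np.float64(0.025), 'z': np.float64(-0.023), 'yaw': -0.63}
{'x': np.float64(-0.313), 'y': np.float64(0.025), 'z': np.float64(-0.023), 'yaw': -0.67}
```

View pics/s6.png

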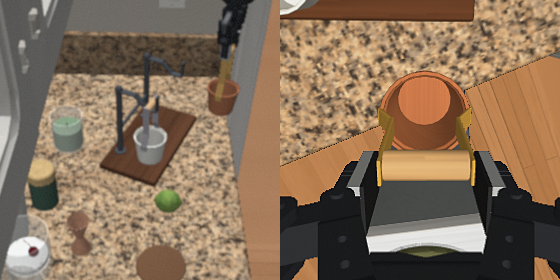

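Request:
step_arm(targets=[{"fingers": -1, "x": -0.02, "y": 0.005, "z": -0.003, "yaw": -0.04}, {"fingers": -1, "x": -0.05, "y": 0.01, "z": -0.007, "yaw": -0.1}, {"fingers": -1, "x": -0.083, "y": 0.016, "z": -0.01, "yaw": -0.17}, {"fingers": -1, "x": -0.115, "y": 0.021, "z": -0.013, "yaw": -0.24}, {"fingers": -1, "x": -0.148, "y": 0.022, "z": -0.016, "yaw": -0.31}, {"fingers": -1, "x": -0.18, "y": 0.023, "z": -0.018, "yaw": -0.38}, {"fingers": -1, "x": -0.212, "y": 0.024, "z": -0.021, "yaw": -0.45}, {"fingers": -1, "x": -0.242, "y": 0.025, "z": -0.023, "yaw": -0.53}])

```text
time_s: 8.43
eef_pos: [395.7, 191.0, 245.0]
ee_rot: [-0.0, 0.83, -0.557, 0.0]
wrist_force: [0.6, -0.7, -2.4]
finger_gap: 48.1
```

```bash
python3 - <<'E'
from h import *
from cell import arm
from plan import plan
plan([(414,275,235,-60)],[4])
o=arm.get_obs();w=wristcam(o,arm.get_image('wrist'))
cv2.imwrite('pics/w7.png',w['frame'][:,:,::-1])
E
```

```text
t 8.43 p [395.7 191.  245. ] head -67.7 tilt 0.07 gap 48.1 F [ 0.6 -0.7 -2.4] q [ 0.37  0.02  1.75 -0.    1.37  1.55]
{'x': np.float64(-0.018), 'y': np.float64(-0.012), 'z': np.float64(0.003), 'yaw': -0.03}
{'x': np.float64(-0.035), 'y': np.float64(-0.024), 'z': np.float64(0.005), 'yaw': -0.07}
{'x': np.float64(-0.053), 'y': np.float64(-0.037), 'z': np.float64(0.008), 'yaw': -0.1}
{'x': np.float64(-0.071), 'y': np.float64(-0.049), 'z': np.float64(0.01), 'yaw': -0.13}
```

View pics/w7.png

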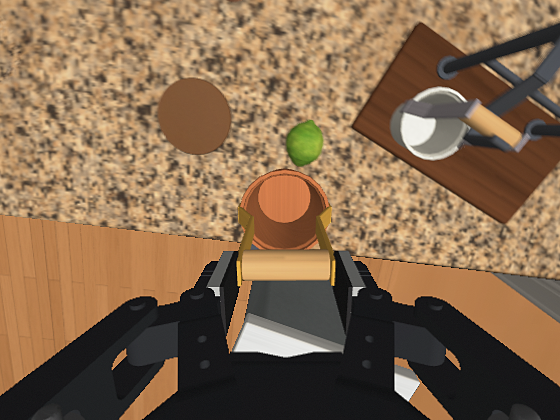

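```bash
python3 - <<'E'
from h import *
from cell import arm
from plan import plan
o=arm.get_obs();w=wristcam(o,arm.get_image('wrist'))
x0,y0=145,65;f=cv2.GaussianBlur(w['frame'],(0,0),1.2)[y0:y0+105,x0:x0+100].astype(int)
c=f[50,50];m=(abs(f-c).max(2)<28).astype(np.uint8);m=cv2.morphologyEx(m,2,cv2.getStructuringElement(2,(21,21)))
k=max(cv2.findContours(m,0,1)[0],key=cv2.contourArea);e=cv2.fitEllipse(k);u=np.array(e[0])+[x0,y0]
print(e[1],u,plane(w,u,5))
p=np.array(o['eef_pos']);fz=p[2]-116.4
print('rim/floor expected px',proj(w,[[p[0],p[1],fz+60],[p[0],p[1],fz+4],[p[0],p[1],fz+145]]))
plan([(414,275,235,-60),(419.5,328.5,215,-60)],[4,4])
E
```

```text
(71.55337524414062, 77.96748352050781) [197.29591751 116.61597443] [[421.76627084 327.86042424   5.        ]]
rim/floor expected px [[285.04848146 213.96378637]
 [285.20050631 196.83857267]
 [284.61878846 262.34229494]]
t 8.53 p [395.7 191.8 244.9] head -67.6 tilt 0.05 gap 47.4 F [ 0.2 -0.5 -1.7] q [0.37 0.02 1.75 0.   1.37 1.55]
{'x': np.float64(-0.017), 'y': np.float64(-0.012), 'z': np.float64(0.002), 'yaw': -0.03}
{'x': np.float64(-0.035), 'y': np.float64(-0.024), 'z': np.float64(0.005), 'yaw': -0.07}
{'x': np.float64(-0.052), 'y': np.float64(-0.036), 'z': np.float64(0.007), 'yaw': -0.1}
{'x': np.float64(-0.07), 'y': np.float64(-0.049), 'z': np.float64(0.01), 'yaw': -0.13}
{'x': np.float64(-0.082), 'y': np.float64(-0.055), 'z': np.float64(0.015), 'yaw': -0.13}
{'x': np.float64(-0.094), 'y': np.float64(-0.061), 'z': np.float64(0.02), 'yaw': -0.13}
{'x': np.float64(-0.106), 'y': np.float64(-0.068), 'z': np.float64(0.025), 'yaw': -0.13}
{'x': np.float64(-0.117), 'y': np.float64(-0.074), 'z': np.float64(0.03), 'yaw': -0.13}
```

Request:
step_arm(targets=[{"fingers": -1, "x": -0.015, "y": -0.01, "z": 0.002, "yaw": -0.03}, {"fingers": -1, "x": -0.035, "y": -0.024, "z": 0.005, "yaw": -0.07}, {"fingers": -1, "x": -0.052, "y": -0.036, "z": 0.007, "yaw": -0.1}, {"fingers": -1, "x": -0.07, "y": -0.049, "z": 0.01, "yaw": -0.13}, {"fingers": -1, "x": -0.084, "y": -0.056, "z": 0.015, "yaw": -0.13}, {"fingers": -1, "x": -0.097, "y": -0.063, "z": 0.02, "yaw": -0.13}, {"fingers": -1, "x": -0.109, "y": -0.07, "z": 0.025, "yaw": -0.13}, {"fingers": -1, "x": -0.117, "y": -0.075, "z": 0.03, "yaw": -0.13}])

```text
time_s: 9.52
eef_pos: [420.7, 329.3, 214.6]
ee_rot: [-0.0, 0.865, -0.502, 0.0]
wrist_force: [-0.8, 0.6, -2.2]
finger_gap: 47.7
```

```bash
python3 - <<'E'
from h import *
from cell import arm
from plan import plan
plan([(420.5,328.5,135,-60)],[8])
o=arm.get_obs();w=wristcam(o,arm.get_image('wrist'))
cv2.imwrite('pics/w8.png',w['frame'][:,:,::-1])
E
```

```text
t 9.53 p [420.7 329.3 214.6] head -60.2 tilt 0.05 gap 47.7 F [-0.8  0.6 -2.2] q [ 0.6   0.25  1.55 -0.    1.34  1.65]
{'x': np.float64(0.0), 'y': np.float64(0.0), 'z': np.float64(0.01), 'yaw': -0.0}
{'x': np.float64(0.0), 'y': np.float64(0.0), 'z': np.float64(0.02), 'yaw': -0.0}
{'x': np.float64(0.0), 'y': np.float64(0.0), 'z': np.float64(0.03), 'yaw': -0.0}
{'x': np.float64(0.0), 'y': np.float64(0.0), 'z': np.float64(0.04), 'yaw': -0.0}
{'x': np.float64(0.0), 'y': np.float64(0.0), 'z': np.float64(0.05), 'yaw': -0.0}
{'x': np.float64(0.0), 'y': np.float64(0.0), 'z': np.float64(0.06), 'yaw': -0.0}
{'x': np.float64(0.001), 'y': np.float64(0.001), 'z': np.float64(0.07), 'yaw': -0.0}
{'x': np.float64(0.001), 'y': np.float64(0.001), 'z': np.float64(0.08), 'yaw': -0.0}
```

View pics/w8.png

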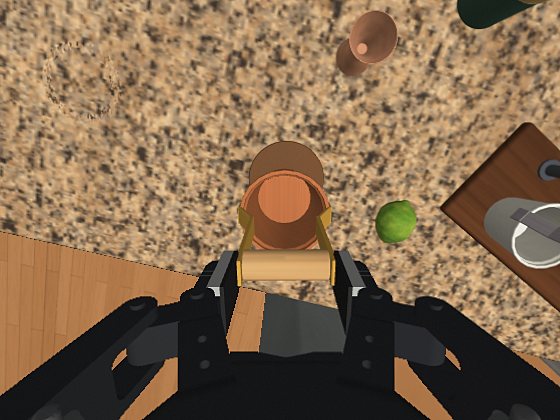

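Request:
step_arm(targets=[{"fingers": -1, "x": 0, "y": 0, "z": 0.015, "yaw": 0}, {"fingers": -1, "x": 0, "y": 0, "z": 0.03, "yaw": 0}, {"fingers": -1, "x": 0, "y": 0, "z": 0.045, "yaw": 0}, {"fingers": -1, "x": 0, "y": 0, "z": 0.06, "yaw": 0}, {"fingers": -1, "x": 0, "y": 0, "z": 0.072, "yaw": 0}, {"fingers": -1, "x": 0, "y": 0, "z": 0.08, "yaw": 0}, {"fingers": -1, "x": 0, "y": 0, "z": 0.085, "yaw": 0}, {"fingers": -1, "x": 0, "y": 0, "z": 0.085, "yaw": 0}])

```text
time_s: 10.58
eef_pos: [420.5, 329.8, 128.7]
ee_rot: [0.0, 0.865, -0.501, -0.0]
wrist_force: [-1.0, 0.2, -1.5]
finger_gap: 47.4
```

```bash
python3 - <<'E'
from h import *
from cell import arm
from plan import plan
plan([],[])
s=arm.get_image('side');t=arm.get_image('top')
cv2.imwrite('pics/s9.png',np.hstack([cv2.resize(s['frame'][220:370,220:370],(400,400)),cv2.resize(t['frame'][180:320,120:260],(400,400))])[:,:,::-1])
E
```

```text
t 10.57 p [420.5 329.8 128.7] head -60.2 tilt 0.0 gap 47.4 F [-1.   0.2 -1.5] q [0.6  0.34 1.65 0.   1.15 1.65]
```

View pics/s9.png

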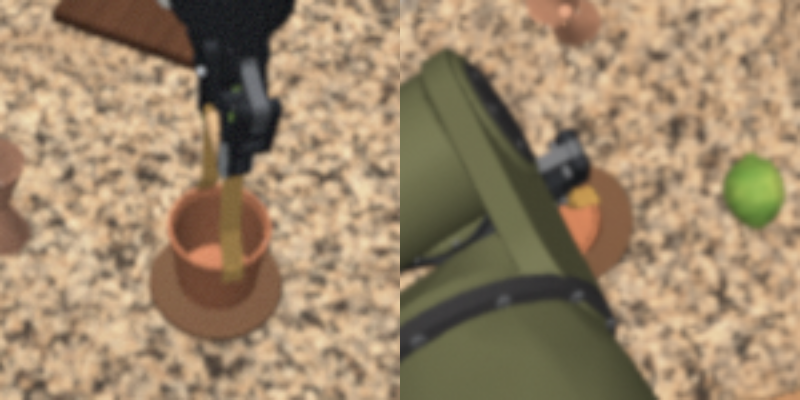

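```bash
python3 - <<'E'
from h import *
import pickle
S=pickle.load(open('d0.pkl','rb'))['side']
f=lambda P:(proj(S,P)-[220,220])*400/150
for c in [(420.5,329.8,12.3),(420.5,329.8,72.3),(420.5,328.5,5)]: print(f([c]))
a=np.linspace(0,2*np.pi,60)
for r,z in((28,12.3),(36,72.3)):
    q=f(np.c_[420.5+r*np.cos(a),329.8+r*np.sin(a),0*a+z]);print(q.min(0),q.max(0))
E
```

```text
[[217.31130581 275.01206755]]
[[220.30553681 223.53375274]]
[[217.43233299 279.50922708]]
[177.89075641 242.40157887] [256.76753179 308.9946069 ]
[167.41894342 181.53504988] [273.22958076 267.93334544]
```

Request:
step_arm(targets=[{"fingers": -1, "x": 0, "y": 0, "z": 0.002, "yaw": 0}, {"fingers": -1, "x": 0, "y": 0, "z": 0.003, "yaw": 0}, {"fingers": -1, "x": 0, "y": 0, "z": 0.004, "yaw": 0}, {"fingers": -1, "x": 0, "y": 0, "z": 0.005, "yaw": 0}, {"fingers": -1, "x": 0, "y": 0, "z": 0.006, "yaw": 0}, {"fingers": -1, "x": 0, "y": 0, "z": 0.006, "yaw": 0}])

```text
time_s: 11.42
eef_pos: [420.7, 329.9, 123.1]
ee_rot: [-0.0, 0.865, -0.501, 0.0]
wrist_force: [-0.1, -0.3, -1.0]
finger_gap: 47.4
```

Request:
step_arm(targets=[{"fingers": -1, "x": 0, "y": 0, "z": 0.001, "yaw": 0}, {"fingers": -1, "x": 0, "y": 0, "z": 0.0015, "yaw": 0}, {"fingers": -1, "x": 0, "y": 0, "z": 0.002, "yaw": 0}, {"fingers": -1, "x": 0, "y": 0, "z": 0.002, "yaw": 0}])

```text
time_s: 11.92
eef_pos: [420.9, 330.1, 121.6]
ee_rot: [-0.001, 0.865, -0.501, 0.0]
wrist_force: [-0.1, 0.4, 5.6]
finger_gap: 47.5
```

Request:
step_arm(targets=[{"fingers": 0.4, "x": 0, "y": 0, "z": 0, "yaw": 0}, {"fingers": 0.7, "x": 0, "y": 0, "z": 0, "yaw": 0}, {"fingers": 1, "x": 0, "y": 0, "z": 0, "yaw": 0}, {"fingers": 1, "x": 0, "y": 0, "z": 0, "yaw": 0}, {"fingers": 1, "x": 0, "y": 0, "z": 0, "yaw": 0}, {"fingers": 1, "x": 0, "y": 0, "z": 0, "yaw": 0}])

```text
time_s: 12.68
eef_pos: [420.9, 330.0, 121.6]
ee_rot: [-0.001, 0.865, -0.501, 0.0]
wrist_force: [0.3, 1.0, 0.1]
finger_gap: 85.3
```

```bash
python3 - <<'E'
from h import *
from cell import arm
from plan import plan
plan([],[])
s=arm.get_image('side');w=arm.get_image('wrist')
cv2.imwrite('pics/s10.png',np.hstack([cv2.resize(s['frame'][220:370,220:370],(400,400)),cv2.resize(w['frame'][100:380,140:420],(400,400))])[:,:,::-1])
E
```

```text
t 12.68 p [420.9 330.  121.6] head -60.2 tilt 0.08 gap 85.3 F [0.3 1.  0.1] q [0.6  0.35 1.66 0.   1.14 1.65]
```

View pics/s10.png

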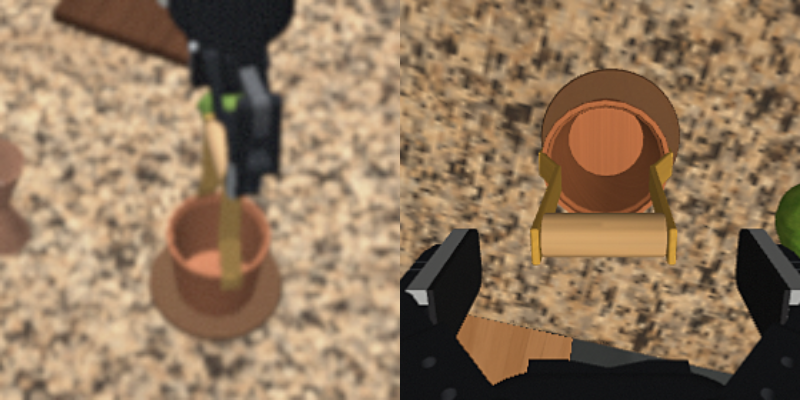

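Request:
step_arm(targets=[{"fingers": 1, "x": 0, "y": 0, "z": -0.01, "yaw": 0}, {"fingers": 1, "x": 0, "y": 0, "z": -0.03, "yaw": 0}, {"fingers": 1, "x": 0, "y": 0, "z": -0.055, "yaw": 0}, {"fingers": 1, "x": 0, "y": 0, "z": -0.08, "yaw": 0}, {"fingers": 1, "x": 0, "y": 0, "z": -0.105, "yaw": 0}, {"fingers": 1, "x": 0, "y": 0.03, "z": -0.12, "yaw": 0}, {"fingers": 1, "x": 0, "y": 0.06, "z": -0.13, "yaw": 0}, {"fingers": 1, "x": 0, "y": 0.06, "z": -0.13, "yaw": 0}])

```text
time_s: 13.78
eef_pos: [368.1, 299.9, 253.4]
ee_rot: [-0.002, 0.865, -0.501, 0.001]
wrist_force: [0.3, 0.2, 0.8]
finger_gap: 85.9
```

```bash
python3 - <<'E'
from h import *
from cell import arm
from plan import plan
import pickle
plan([],[])
o=arm.get_obs();w=wristcam(o,arm.get_image('wrist'));s=arm.get_image('side');t=arm.get_image('top')
pickle.dump((w,s,t),open('f.pkl','wb'))
cv2.imwrite('pics/s11.png',np.hstack([cv2.resize(s['frame'][220:370,220:370],(400,400)),cv2.resize(w['frame'][60:260,180:380],(400,400))])[:,:,::-1])
cv2.imwrite('pics/t11.png',t['frame'][:,:,::-1])
np.set_printoptions(suppress=True,precision=1)
print('coaster pred px (wrist)',proj(w,[[420.9,330,5],[420.9,330,9],[420.9,330,65]]))
E
```

```text
t 13.78 p [368.1 299.9 253.4] head -60.2 tilt 0.25 gap 85.9 F [0.3 0.2 0.8] q [0.61 0.09 1.65 0.   1.39 1.66]
coaster pred px (wrist) [[285.6 128.7]
 [285.5 128.8]
 [285.5 129.9]]
```

View pics/s11.png

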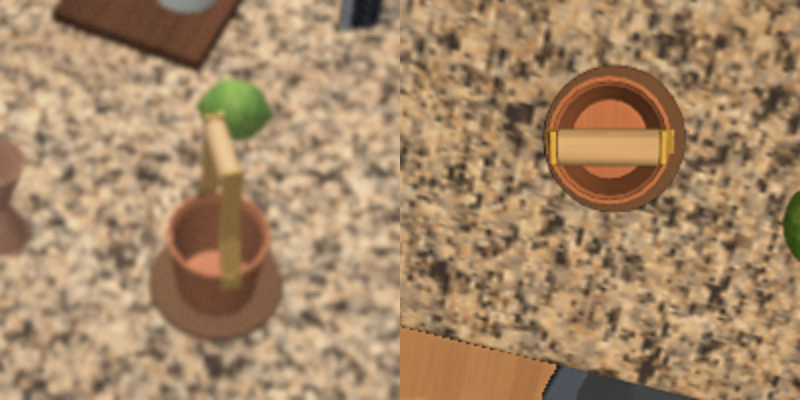

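View pics/t11.png

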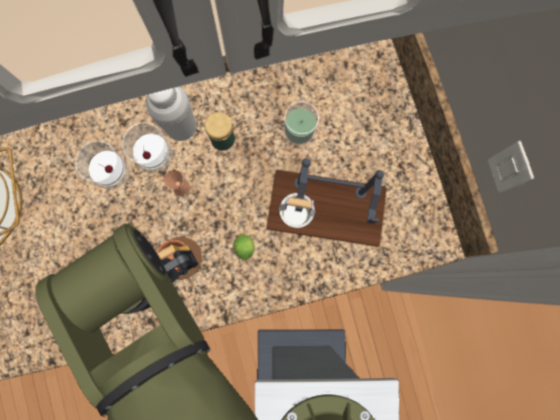

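```bash
python3 -c "
from cell import arm
print(arm.sign_off())"
```

```text
the job is handed in; nothing more can be done
None
```

The copper pail is standing upright on the coaster, and the job is handed in at about 14 s of robot time. I pinched the pail across its straps and lifted it 50 mm, clear of the upturned tip. I then drew it back off the stand, carried it over past the lime and lowered it until it touched the coaster. After that I opened the fingers and backed the arm away.

**Pail placement:** in the last wrist picture the pail's centre is about 4 mm from the coaster's centre, with the whole foot on it. The side picture shows it upright and the coaster flat.

**Other objects:** in the top picture the white pail still hangs on its hook, and the lime and jigger are where they were at the start. I compared these by eye in the pictures and did not measure them again.

**Gripper:** it is open, clear of everything, with almost no force on the wrist.

**Disagreements:** no check failed. The coaster's position differed by up to about 6 mm in y and 2 mm in x between camera views. The copper grip's position differed by 2–4 mm. Both are well inside the 20 mm tolerance.

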